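Spice row reversed into the serving caddy

TASK

The guests sit on the other side of the counter, so the row of four spice jars (red, yellow, green, white) must be turned about: move each jar from its coaster on the light bamboo tray into the dark wooden caddy, one to a compartment, in reverse order, so that the jar nearest the tray's blue end goes into the compartment farthest from the caddy's blue end, the next one beside it, and the jar farthest from the tray's blue end comes to stand at the caddy's blue end. Keep the jars upright, stand each one flat on the floor of its compartment, never lay one over, and let go of them all.

Things in the scene. Friction and masses are not known exactly. Their poses are not given: they have to be found in the camera images.
- tray: Light bamboo tray, 80 mm deep (its x), 312 mm long (its y), rim 12 mm high, fixed; the jars start on it. Origin: centre of underside, on the worktop. A blue block (70x20x30 mm high) is at its +y end (robot's left). Coasters centred at y = +111, +37, -37, -111 mm, x = 0 in its frame. Nearer to or farther from the robot than the caddy, yaw within 9 degrees.
- caddy: Dark wooden caddy with cork floors, 78 mm deep (its x), 302 mm long (its y), fixed, empty at start. Origin: centre of underside, on the worktop. A blue block (70x20x30 mm high) is at its +y end (robot's left). Four compartments centred at y = +111, +37, -37, -111 mm, x = 0; each 66 (x) by 68 (y) mm inside, floor at 10 mm, walls 6 mm thick, tops at 22 mm. Yaw within 9 degrees.
- coaster_red: The red square coaster, 62 x 62 x 4 mm, fixed on the tray's 8 mm floor, yaw as the tray; marks where the red jar starts. Origin: centre of its underside. Its place in the row differs from start to start.
- coaster_yellow: The yellow square coaster, 62 x 62 x 4 mm, fixed on the tray's 8 mm floor, yaw as the tray; marks where the yellow jar starts. Origin: centre of its underside. Its place in the row differs from start to start.
- coaster_green: The green square coaster, 62 x 62 x 4 mm, fixed on the tray's 8 mm floor, yaw as the tray; marks where the green jar starts. Origin: centre of its underside. Its place in the row differs from start to start.
- coaster_white: The white square coaster, 62 x 62 x 4 mm, fixed on the tray's 8 mm floor, yaw as the tray; marks where the white jar starts. Origin: centre of its underside. Its place in the row differs from start to start.
- jar_red: The red closed spice jar, red cap, pale band round its middle: rigid upright cylinder 46 mm in diameter up to 60 mm, then a 44 mm cap, 82 mm high in all, 0.11 to 0.23 kg. Starts upright within 6 mm of the centre of the red coaster. Origin: centre of its underside, z up its axis. Grip it across the row, 42 mm above its underside; row pitch 74 mm.
- jar_yellow: The yellow closed spice jar, yellow cap, pale band round its middle: rigid upright cylinder 46 mm in diameter up to 60 mm, then a 44 mm cap, 82 mm high in all, 0.11 to 0.23 kg. Starts upright within 6 mm of the centre of the yellow coaster. Origin: centre of its underside, z up its axis. Grip it across the row, 42 mm above its underside; row pitch 74 mm.
- jar_green: The green closed spice jar, green cap, pale band round its middle: rigid upright cylinder 46 mm in diameter up to 60 mm, then a 44 mm cap, 82 mm high in all, 0.11 to 0.23 kg. Starts upright within 6 mm of the centre of the green coaster. Origin: centre of its underside, z up its axis. Grip it across the row, 42 mm above its underside; row pitch 74 mm.
- jar_white: The white closed spice jar, white cap, pale band round its middle: rigid upright cylinder 46 mm in diameter up to 60 mm, then a 44 mm cap, 82 mm high in all, 0.11 to 0.23 kg. Starts upright within 6 mm of the centre of the white coaster. Origin: centre of its underside, z up its axis. Grip it across the row, 42 mm above its underside; row pitch 74 mm.
Mind the look-alikes: they are no part of the job. What is shaped like the jar_yellow but purple is not meant. What is shaped like the jar_red but purple is not meant.

How it is judged:
At the end, for the whole second after the job is handed in: Each jar stands in the caddy compartment mirroring its coaster's place on the tray (nearest the tray's blue end -> farthest from the caddy's): within 14 mm of its centre along and across, underside within 4 mm of its floor, tilt under 0.1 rad, at rest (under 0.02 m/s), released (((y of coaster_red in the frame of tray between 0.091 and 0.131 m and y of jar_red in the frame of caddy between -0.125 and -0.097 m) or (y of coaster_red in the frame of tray between 0.017 and 0.057 m and y of jar_red in the frame of caddy between -0.051 and -0.023 m) or (y of coaster_red in the frame of tray between -0.057 and -0.017 m and y of jar_red in the frame of caddy between 0.023 and 0.051 m) or (y of coaster_red in the frame of tray between -0.131 and -0.091 m and y of jar_red in the frame of caddy between 0.097 and 0.125 m)) and x of jar_red in the frame of caddy between -0.014 and 0.014 m and z of jar_red in the frame of caddy between 0.006 and 0.014 m and angle between each of jar_red, jar_yellow, jar_green, jar_white's own z axis and vertical below 0.1 rad and linear speed of each of jar_red, jar_yellow, jar_green, jar_white below 0.02 m/s and ((y of coaster_yellow in the frame of tray between 0.091 and 0.131 m and y of jar_yellow in the frame of caddy between -0.125 and -0.097 m) or (y of coaster_yellow in the frame of tray between 0.017 and 0.057 m and y of jar_yellow in the frame of caddy between -0.051 and -0.023 m) or (y of coaster_yellow in the frame of tray between -0.057 and -0.017 m and y of jar_yellow in the frame of caddy between 0.023 and 0.051 m) or (y of coaster_yellow in the frame of tray between -0.131 and -0.091 m and y of jar_yellow in the frame of caddy between 0.097 and 0.125 m)) and x of jar_yellow in the frame of caddy between -0.014 and 0.014 m and z of jar_yellow in the frame of caddy between 0.006 and 0.014 m and ((y of coaster_green in the frame of tray between 0.091 and 0.131 m and y of jar_green in the frame of caddy between -0.125 and -0.097 m) or (y of coaster_green in the frame of tray between 0.017 and 0.057 m and y of jar_green in the frame of caddy between -0.051 and -0.023 m) or (y of coaster_green in the frame of tray between -0.057 and -0.017 m and y of jar_green in the frame of caddy between 0.023 and 0.051 m) or (y of coaster_green in the frame of tray between -0.131 and -0.091 m and y of jar_green in the frame of caddy between 0.097 and 0.125 m)) and x of jar_green in the frame of caddy between -0.014 and 0.014 m and z of jar_green in the frame of caddy between 0.006 and 0.014 m and ((y of coaster_white in the frame of tray between 0.091 and 0.131 m and y of jar_white in the frame of caddy between -0.125 and -0.097 m) or (y of coaster_white in the frame of tray between 0.017 and 0.057 m and y of jar_white in the frame of caddy between -0.051 and -0.023 m) or (y of coaster_white in the frame of tray between -0.057 and -0.017 m and y of jar_white in the frame of caddy between 0.023 and 0.051 m) or (y of coaster_white in the frame of tray between -0.131 and -0.091 m and y of jar_white in the frame of caddy between 0.097 and 0.125 m)) and x of jar_white in the frame of caddy between -0.014 and 0.014 m and z of jar_white in the frame of caddy between 0.006 and 0.014 m); the robot touches nothing.
It fails at once if a jar is laid or knocked over (tilted more than 0.6 rad) (angle between any of jar_red, jar_yellow, jar_green, jar_white's own z axis and vertical above 0.6 rad).
It also fails if it takes over 88 s, if anything falls off the work surface, if the arm or the gripper's body presses on something with over 40 N, if the wrist force passes 120 N, or if a joint passes its speed limit or range.

ROBOT

A 7-joint arm with a two-finger parallel gripper is mounted at the origin on the work surface. World frame = base frame: x ahead of the robot, y to its left, z up, the work surface at z = 0. Lengths are in m, angles in rad, forces in N, time in s.
With the tool pointing down it reaches from about 0.4 to 0.85 m from the base axis. Payload 6.9 kg.
Tool frame: the origin (TCP) lies between the finger pads; the fingertips stand 11 mm ahead of it and the grasp point (between the pads) lies 8 mm behind it (ctrl.tips_ahead is the distance from the TCP to the fingertips, in m); y points along the fingers, x is the direction in which the jaws open and shut, and the axes are right-handed (so a half turn about y gives the same grasp; the last joint's range is limited). The gripper opens to 85 mm and grips with 20 to 120 N. Pads are 22 mm wide; open, the fingers measure 114 mm over their backs; the gripper's body (76 mm by 85 mm) begins 54 mm behind the grasp point. The pads swing forward as they close: fully open they stand 13 mm farther back than shut.
Start: joints at [-1.21, 0.507, -0.238, 1.5, 0.126, 1.149, -0.155], TCP at [0.158, 0.605, 0.242] pointing down, gripper open.
Joint ranges: [-3.08, 3.08], [-0.24, 2.05], [-1.43, 1.35], [0, 2.5], [-1.52, 4.66], [0.17, 1.96], [-2.89, 2.89]. Speed limits (rad/s): [2.39, 2.39, 3.14, 3.14, 3.14, 3.14, 3.14].

INTERFACE

Orientations are given as a unit quaternion [w, x, y, z].
In Python, from cell import ctrl, optics, finish_job gives the robot as it stands.
- The arm moves only by the shell command python3 -m creep 'ROWS' [FORCE]. ROWS is JSON, a list of rows, each a list of 7 numbers: the finger opening in m, from 0 to 0.0854, then the shift along the world's x, y, z in m, then the turn, a rotation vector about the world's x, y, z in degrees. In form: [[fingers, dx, dy, dz, wx, wy, wz], ...]. A call has 1 to 10 rows; each row shifts and turns the commanded pose from where the row before left it; what a row does not reach is not made up. A row lasts 1/12 s, in which the tool goes at most 41.7 mm and 7.16 degrees, less where a joint would pass 70% of its speed; a pose out of reach is approached as far as the arm can. A call with a gripper value outside its range is refused whole. The fingers move at their own pace and stop on an object; FORCE is the grip in N (left out, the last holds). Time passes only in rows, so rows that do not move let the fingers close. It gives the time, the measured TCP pose, the force and the opening at its end, in the units of the state.
- ctrl.state(): the state, without advancing time (a new reading comes with each control period).
- optics.capture(name): name is "scene" or "side" or "wrist"; returns a dict with "img" (400x640x3 uint8, red, green, blue), "fx", "fy", "cx", "cy" (pixels), "R" (3x3) and "t" (3): a world point X has camera coordinates R X + t. Camera axes: x right, y down, z forward; pixel columns grow to the right and rows downward; lengths in m; the calibration is good to about 2 mm. A picture is of the moment at which its call begins. There is no depth.
- finish_job(): hands the job in, once; it reports no verdict.
The state is a dict: "t": time; "q": joint angles; "qvel": joint speeds; "effort": joint torques, N m; "eef_pos": TCP position; "tcp_rot": TCP orientation; "force": force on the tool from outside, world axes, zero at the start; "torque": the same for the moment, N m; "grip_width": finger opening in m.
Only numpy, scipy, OpenCV 4.12 (cv2) and the standard library are available. Lean on these libraries where they do the work, as an engineer would, in place of code of your own. Each camera call takes 0.05 s, during which the arm holds its last target.

## Working session

There is one attempt and no reset: what is moved stays moved. The work goes in short steps, Python scripts to look and compute and a shell command to move; the robot and the scene stay as the last step left them, time stands still between calls to the robot, and variables do not carry over. Pictures are saved under pics/ and viewed, and the job is handed in when it is done.

```bash
ls; mkdir -p pics
python3 - <<'E'
from cell import ctrl, optics
import cv2
print(ctrl.state())
for n in ["scene","side","wrist"]:
    c=optics.capture(n); cv2.imwrite(f"pics/a_{n}.png",c["img"][:,:,::-1]); print(n,c["fx"],c["fy"],c["cx"],c["cy"],c["R"],c["t"])
E
```

```text
pics
{'t': 0.0, 'q': array([-1.20948521,  0.50836834, -0.23751251,  1.50116059,  0.12574954,
        1.14891505, -0.15478731]), 'qvel': array([ 2.63457371e-03,  6.22476134e-04,  8.10335080e-04,  2.56412605e-04,
        1.41777860e-03,  1.04699425e-04, -9.75966436e-05]), 'effort': array([ 5.50635268e-04, -6.20602369e+01, -2.18630835e+00, -2.49655545e+01,
        1.27728601e-02,  1.19351945e-02,  2.76215752e-05]), 'eef_pos': array([0.15811519, 0.60415174, 0.24140074]), 'tcp_rot': array([-0.55925985,  0.56010951,  0.43164851, -0.4326492 ]), 'force': array([-0.16064167, -0.07172402,  0.04713668]), 'torque': array([0.0246759 , 0.01651478, 0.04510401]), 'grip_width': 0.08555160924332891}
scene 487.9960066861242 487.9960066861242 322.66432157356013 207.60582284039015 [[-0.24738865  0.96891264 -0.00267319]
 [ 0.5253006   0.13180362 -0.84064683]
 [-0.814161   -0.20937071 -0.54157711]] [ 0.16929418 -0.2261753   1.52326295]
side 373.60443057216264 373.60443057216264 328.1043246698468 198.1248174808321 [[-0.78596667 -0.61818193  0.01036812]
 [-0.39457264  0.4886145  -0.77818269]
 [ 0.47599247 -0.61571663 -0.62795239]] [0.39843134 0.27068357 0.52619745]
wrist 321.23649625252733 321.23649625252733 314.6231983046542 203.14097557517502 [[ 0.25400794  0.96720044 -0.00181164]
 [ 0.92636067 -0.24274312  0.28797863]
 [ 0.27809329 -0.07482709 -0.95763512]] [-0.62299565 -0.03691042  0.38083229]
```

View pics/a_scene.png

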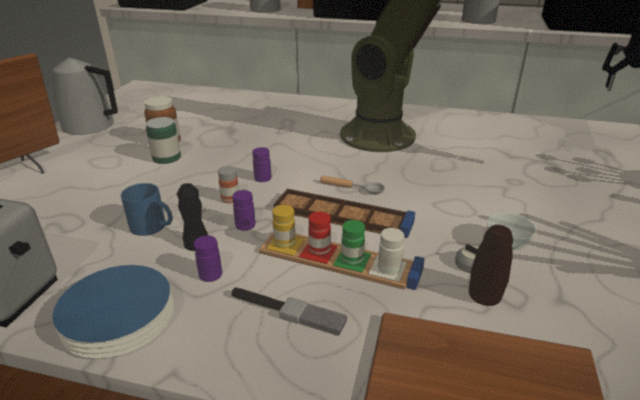

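View pics/a_side.png

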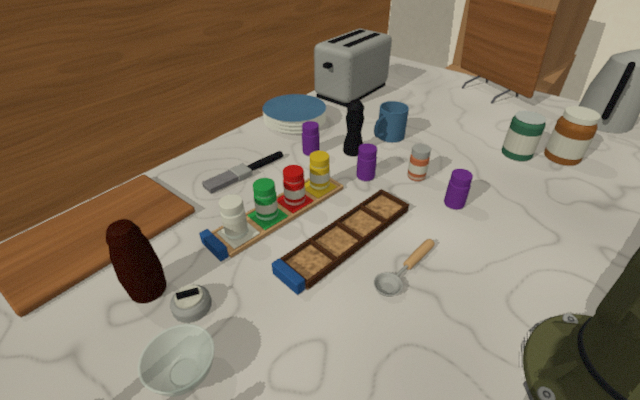

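View pics/a_wrist.png

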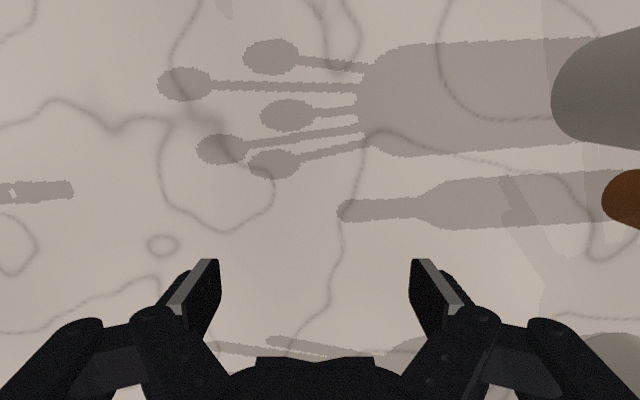

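```bash
cat > h.py <<'E'
import numpy as np, cv2
from cell import ctrl, optics
def crop(name,out,x0,y0,x1,y1,k):
    c=optics.capture(name); im=c["img"][y0:y1,x0:x1,::-1]
    cv2.imwrite(out,cv2.resize(im,None,fx=k,fy=k,interpolation=cv2.INTER_CUBIC)); return c
def ray(c,u,v,z):
    d=c["R"].T@np.array([(u-c["cx"])/c["fx"],(v-c["cy"])/c["fy"],1]); o=-c["R"].T@c["t"]
    return o+d*(z-o[2])/d[2]
def proj(c,X):
    p=c["R"]@np.asarray(X,float)+c["t"]; return c["fx"]*p[0]/p[2]+c["cx"],c["fy"]*p[1]/p[2]+c["cy"]
E
python3 - <<'E'
from h import *
crop("scene","pics/b_scene.png",250,180,440,300,4)
crop("side","pics/b_side.png",195,140,420,295,3.5)
from scipy.spatial.transform import Rotation as R
q=ctrl.state()["tcp_rot"];print(R.from_quat(np.r_[q[1:],q[0]]).as_matrix())
E
```

```text
[[ 2.53002293e-01 -2.33481045e-04 -9.67465651e-01]
 [ 9.67465308e-01 -8.14222820e-04  2.53002400e-01]
 [-8.46803875e-04 -9.99999641e-01  1.98845700e-05]]
```

View pics/b_scene.png

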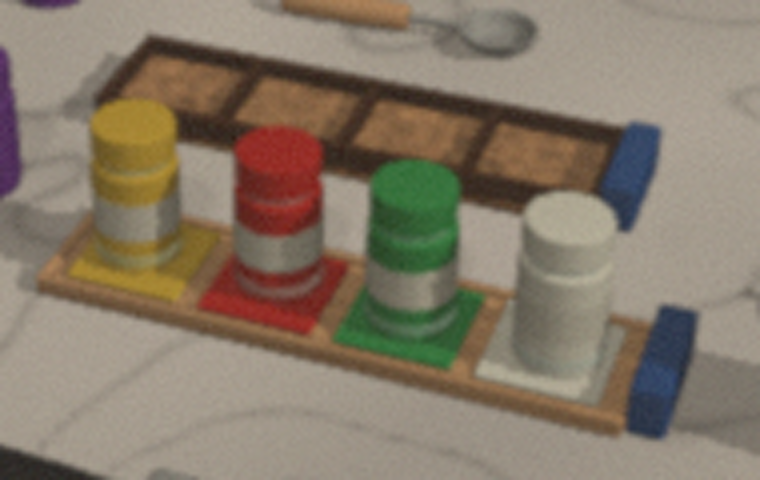

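View pics/b_side.png

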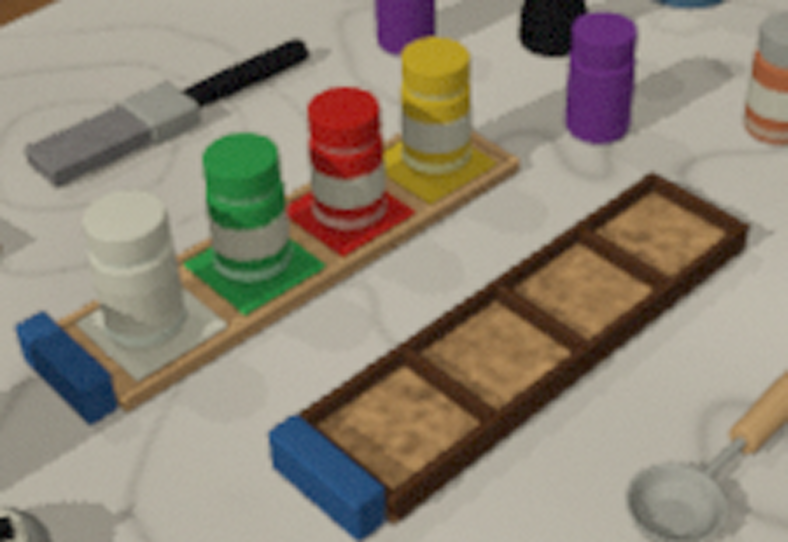

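```bash
cat > fit.py <<'E'
from h import *
from scipy.optimize import least_squares
S=optics.capture("scene");D=optics.capture("side")
sc=lambda p:(250+p[0]/4,180+p[1]/4); sd=lambda p:(195+p[0]/3.5,140+p[1]/3.5)
J=dict(white=((569,215),(125,215)),green=((414,180),(242,157)),red=((279,148),(343,108)),yellow=((134,120),(436,58)))
P=[]
for n,(a,b) in J.items():
    A=ray(S,*sc(a),.094);B=ray(D,*sd(b),.094);P.append((A+B)[:2]/2);print(n,A.round(4),B.round(4),P[-1].round(4))
P=np.array(P);d=P[0]-P[3];print("tray yaw",np.degrees(np.arctan2(-d[0],d[1])),np.linalg.norm(d),np.linalg.norm(np.diff(P,axis=0),axis=1))
side=[((39,-151,22),(653,177)),((-39,-151,22),(747,230)),((33,-74,22),(590,235)),((-33,-74,22),(660,283)),((33,0,22),(505,292)),((-33,0,22),(575,348)),((33,74,22),(412,352)),((-33,74,22),(490,415))]
scn=[((-39,-151,22),(150,38)),((39,-151,22),(100,100)),((-33,-74,22),(252,75)),((-33,0,22),(368,98)),((-33,74,22),(490,125))]
def w(q,X):
    X=np.array(X)/1000.;c,s=np.cos(q[2]),np.sin(q[2]);return np.array([q[0]+c*X[0]-s*X[1],q[1]+s*X[0]+c*X[1],X[2]])
def fit(a,b):
    def f(q):
        r=[np.subtract(proj(D,w(q,X)),sd(p)) for X,p in a]+[np.subtract(proj(S,w(q,X)),sc(p)) for X,p in b]
        return np.ravel(r)
    r=least_squares(f,[.5,0,0],loss="soft_l1",f_scale=1.0);return r.x,f(r.x)
for a,b in ((side,scn),(side,[]),([],scn)):
    q,r=fit(a,b);print(q[:2].round(4),np.degrees(q[2]).round(2));print(r.reshape(-1,2).round(1).tolist())
q,_=fit(side,scn)
for y,n in zip((.111,.037,-.037,-.111),("yellow","red","green","white")): print(n,w(q,(0,y*1000,0)).round(4))
def draw(c,out,x0,y0,x1,y1,k):
    im=cv2.resize(c["img"][y0:y1,x0:x1,::-1],None,fx=k,fy=k,interpolation=cv2.INTER_CUBIC)
    for yc in (111,37,-37,-111):
        pts=[proj(c,w(q,(sx*33,yc+sy*34,22))) for sx,sy in ((1,1),(1,-1),(-1,-1),(-1,1))]
        cv2.polylines(im,[np.array([((u-x0)*k,(v-y0)*k) for u,v in pts]).round().astype(int)],True,(255,0,255),1)
    cv2.imwrite(out,im)
draw(S,"pics/c_scene.png",250,180,440,300,4);draw(D,"pics/c_side.png",195,140,420,295,3.5)
E
python3 fit.py
```

```text
white [0.6435 0.1256 0.094 ] [0.6401 0.1252 0.094 ] [0.6418 0.1254]
green [0.633  0.0489 0.094 ] [0.629  0.0502 0.094 ] [0.631  0.0495]
red [ 0.622  -0.0216  0.094 ] [ 0.6175 -0.0213  0.094 ] [ 0.6197 -0.0215]
yellow [ 0.6152 -0.0996  0.094 ] [ 0.6093 -0.0984  0.094 ] [ 0.6123 -0.099 ]
tray yaw -7.5022235576056415 0.22629752780611098 [0.07662989 0.07187563 0.07786928]
[ 0.4655 -0.0136] -6.5
[[-0.7, -1.6], [0.9, -1.0], [-2.9, -1.6], [1.5, -0.6], [-2.5, -1.5], [2.2, -1.1], [-2.4, -0.3], [0.0, 0.1], [0.4, -2.2], [-0.7, -2.0], [2.9, -4.7], [2.8, -4.7], [2.4, -5.6]]
[ 0.4637 -0.0121] -6.97
[[0.1, -0.8], [1.7, -0.0], [-2.3, -0.9], [2.0, 0.4], [-2.1, -0.8], [2.4, -0.2], [-2.3, 0.3], [-0.0, 0.9]]
[ 0.4866 -0.0162] -10.37
[[-0.5, 0.1], [-3.7, 0.1], [1.2, -1.2], [0.7, -0.1], [0.0, 0.3]]
yellow [0.478  0.0967 0.    ]
red [0.4696 0.0232 0.    ]
green [ 0.4613 -0.0503  0.    ]
white [ 0.4529 -0.1238  0.    ]
```

View pics/c_side.png

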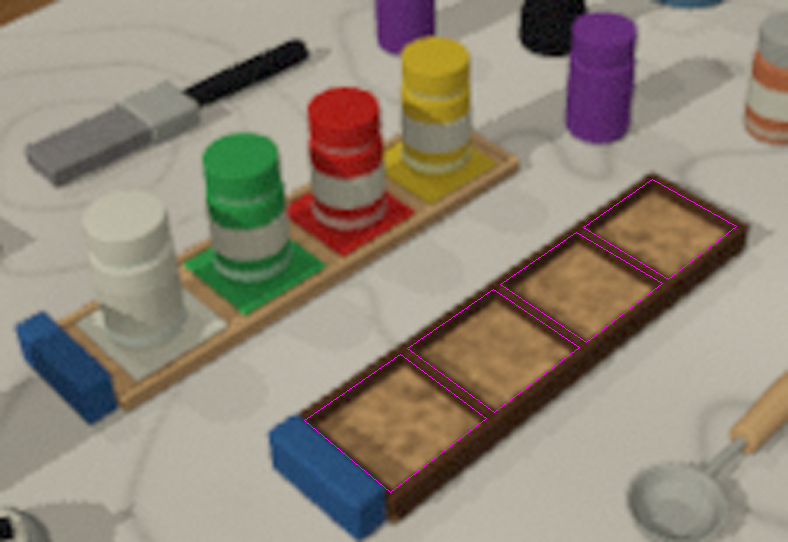

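View pics/c_scene.png

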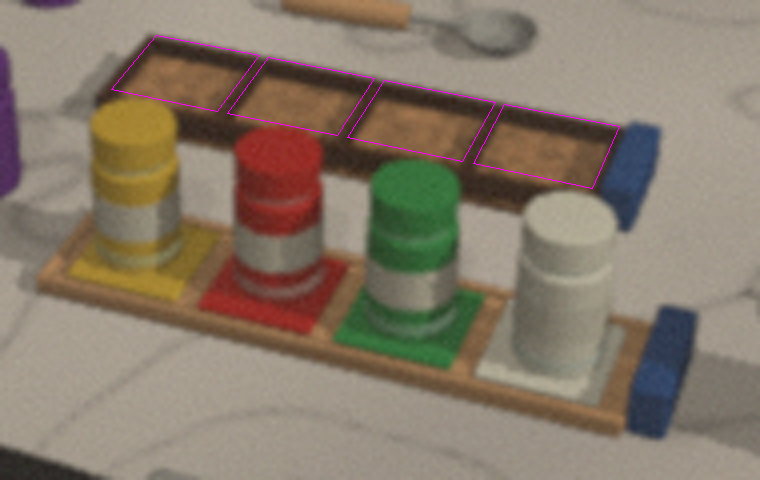

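```bash
python3 -m creep '[[0.085,0.018,-0.03,0.008,0,0,-4.2],[0.085,0.018,-0.03,0.008,0,0,-4.2],[0.085,0.018,-0.03,0.008,0,0,-4.2],[0.085,0.018,-0.03,0.008,0,0,-4.2],[0.085,0.018,-0.03,0.008,0,0,-4.2],[0.085,0.018,-0.03,0.008,0,0,-4.2],[0.085,0.018,-0.03,0.008,0,0,-4.2],[0.085,0.018,-0.03,0.008,0,0,-4.2],[0.085,0.018,-0.03,0.008,0,0,-4.2],[0.085,0.018,-0.03,0.008,0,0,-4.2]]' 40
python3 -m creep '[[0.085,0.018,-0.03,0.000,0,0,-4.2],[0.085,0.018,-0.03,0.000,0,0,-4.2],[0.085,0.018,-0.03,0.000,0,0,-4.2],[0.085,0.018,-0.03,0.000,0,0,-4.2],[0.085,0.018,-0.03,0.000,0,0,-4.2],[0.085,0.018,-0.03,0.000,0,0,-4.2],[0.085,0.018,-0.03,0.000,0,0,-4.2],[0.085,0.018,-0.03,0.000,0,0,-4.2],[0.085,0.018,-0.03,0.000,0,0,-4.2],[0.085,0,0,0,0,0,-4.2]]'
python3 - <<'E'
from h import *
c=optics.capture("wrist"); cv2.imwrite("pics/d_wrist.png",c["img"][:,:,::-1]); print(c["R"],-c["R"].T@c["t"]);print(ctrl.state())
E
```

```text
t: 1.18
eef_pos: [0.3386, 0.303, 0.3229]
tcp_rot: [0.678, -0.678, -0.202, 0.201]
force: [-0.3, 0.2, 0.6]
grip_width: 0.0849
t: 2.02
eef_pos: [0.5026, 0.0274, 0.3225]
tcp_rot: [-0.703, 0.706, -0.057, 0.059]
force: [0.4, -0.9, 0.9]
grip_width: 0.0855
[[ 0.98655118 -0.1634378   0.00220453]
 [-0.15694986 -0.94344961  0.29200956]
 [-0.04564553 -0.28842838 -0.95641286]] [0.51367951 0.09953395 0.45493262]
{'t': 2.0667, 'q': array([-0.36873703,  0.26336901,  0.34379768,  1.6795663 , -0.09194807,
        1.2142804 , -0.16993801]), 'qvel': array([-0.04062484, -0.01858966, -0.08261423,  0.02660752, -0.00994464,
        0.00705498,  0.12115735]), 'effort': array([  1.57055844, -43.07117701,   4.02397111, -26.34893596,
         0.33454254,  -0.16204229,   1.5330065 ]), 'eef_pos': array([0.50127294, 0.03076448, 0.32226044]), 'tcp_rot': array([-0.70408962,  0.70524682, -0.05841384,  0.05892845]), 'force': array([-0.228308  ,  0.27792193, -0.48634316]), 'torque': array([ 0.03710525, -0.00299475, -0.03898814]), 'grip_width': 0.08508652522948965}
```

View pics/d_wrist.png

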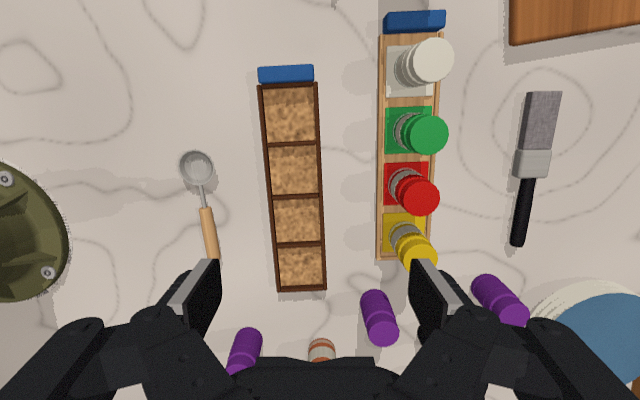

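Run:
```python
from h import *
crop("wrist","pics/e1.png",240,50,340,300,2.4)
crop("wrist","pics/e2.png",370,0,470,290,2)
a=cv2.imread("pics/e1.png");b=cv2.imread("pics/e2.png")
H=600;o=np.zeros((600,440+4,3),np.uint8);o[:a.shape[0],:240]=a;o[:b.shape[0],244:444]=b;cv2.imwrite("pics/e.png",o)
```

```text
(no output)
```

View pics/e.png

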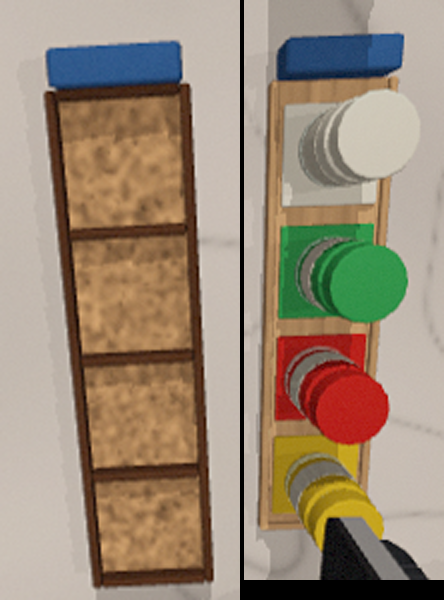

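```bash
cat > fit2.py <<'E'
from h import *
from scipy.optimize import least_squares
W=optics.capture("wrist")
e1=lambda p:(240+p[0]/2.4,50+p[1]/2.4)
e2=lambda p:(370+(p[0]-244)/2,p[1]/2)
pts=[((-39,151,22),(46,94)),((39,151,22),(189,86)),((39,-151,22),(212,579)),((-39,-151,22),(95,585)),((-33,74,22),(70,233)),((33,74,22),(187,229)),((-33,0,22),(80,358)),((33,0,22),(194,353)),((-33,-74,22),(90,473)),((33,-74,22),(200,468))]
def w(q,X):
    X=np.array(X)/1000.;c,s=np.cos(q[2]),np.sin(q[2]);return np.array([q[0]+c*X[0]-s*X[1],q[1]+s*X[0]+c*X[1],X[2]])
f=lambda q:np.ravel([np.subtract(proj(W,w(q,X)),e1(p)) for X,p in pts])
r=least_squares(f,[.46,-.01,-.1],loss="soft_l1",f_scale=.7);q=r.x
print(q[:2],np.degrees(q[2]),f(q).reshape(-1,2).round(1).tolist())
for y,n in zip((.111,.037,-.037,-.111),("yellow","red","green","white")): print(n,w(q,(0,y*1000,0)).round(4))
for n,p in dict(white=(379,134),green=(368,283),red=(350,408),yellow=(345,520)).items(): print("jar",n,ray(W,*e2(p),.094).round(4))
tr=[((-40,-156),(262,528)),((-40,156),(272,84)),((40,156),(398,78))]
for X,p in tr: print("tray",X,ray(W,*e2(p),.012).round(4))
E
python3 fit2.py
```

```text
[ 0.46713873 -0.01220876] -5.648231558388911 [[-0.8, -3.3], [1.0, -3.4], [0.8, 0.7], [-1.1, 0.5], [-0.4, -0.3], [0.1, -1.2], [0.3, 0.7], [-0.2, 0.5], [0.6, 1.1], [-0.3, 1.1]]
yellow [0.4781 0.0983 0.    ]
red [0.4708 0.0246 0.    ]
green [ 0.4635 -0.049   0.    ]
white [ 0.4562 -0.1227  0.    ]
jar white [0.6423 0.1261 0.094 ]
jar green [0.6331 0.0502 0.094 ]
jar red [ 0.6193 -0.021   0.094 ]
jar yellow [ 0.6124 -0.0932  0.094 ]
tray (-40, -156) [ 0.5725 -0.1359  0.012 ]
tray (-40, 156) [0.6073 0.1698 0.012 ]
tray (40, 156) [0.6853 0.1613 0.012 ]
```

```bash
python3 -m creep '[[0.085,0.0176,0.0119,-0.0215,0,0,0.3],[0.085,0.0176,0.0119,-0.0215,0,0,0.3],[0.085,0.0176,0.0119,-0.0215,0,0,0.3],[0.085,0.0176,0.0119,-0.0215,0,0,0.3],[0.085,0.0176,0.0119,-0.0215,0,0,0.3],[0.085,0.0176,0.0119,-0.0215,0,0,0.3],[0.085,0.0176,0.0119,-0.0215,0,0,0.3],[0.085,0.0176,0.0119,-0.0215,0,0,0.3],[0.085,0,0,0,0,0,0],[0.085,0,0,0,0,0,0]]'
python3 - <<'E'
from h import *
c=optics.capture("wrist"); cv2.imwrite("pics/f_wrist.png",c["img"][:,:,::-1]);s=ctrl.state();print(s["eef_pos"],s["tcp_rot"])
print(proj(c,[.642,.126,.094]),proj(c,[.632,.05,.094]))
E
```

```text
t: 3.05
eef_pos: [0.6397, 0.1323, 0.1484]
tcp_rot: [0.706, -0.706, 0.038, -0.035]
force: [0.3, -0.5, 0.6]
grip_width: 0.0851
[0.64010422 0.13106356 0.14997344] [-0.70611502  0.70611645 -0.03794884  0.03689199]
(np.float64(320.5591990328142), np.float64(236.93418021011033)) (np.float64(317.1306644041048), np.float64(338.84341619196664))
```

View pics/f_wrist.png

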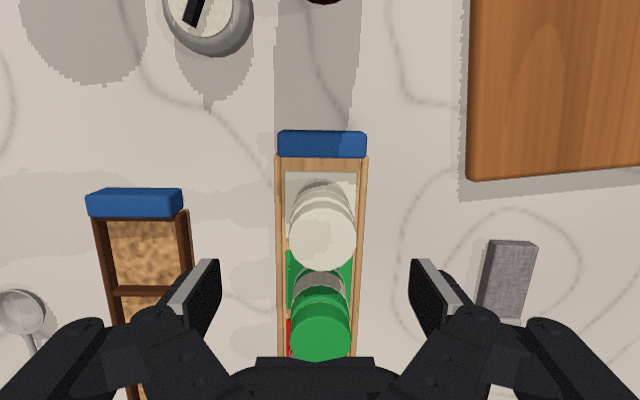

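```bash
python3 -m creep '[[0.085,0.0025,-0.005,-0.01,0,0,0],[0.085,0,0,-0.024,0,0,0],[0.085,0,0,-0.024,0,0,0],[0.085,0,0,-0.024,0,0,0],[0.085,0,0,-0.022,0,0,0],[0.085,0,0,0,0,0,0],[0.04,0,0,0,0,0,0],[0.04,0,0,0,0,0,0],[0.04,0,0,0,0,0,0],[0.04,0,0,0,0,0,0]]' 45
python3 -m creep '[[0.04,0,0,0,0,0,0],[0.04,0,0,0,0,0,0]]'
python3 - <<'E'
from h import *
crop("side","pics/g.png",180,100,380,280,3)
E
```

```text
t: 3.93
eef_pos: [0.6446, 0.1248, 0.0486]
tcp_rot: [0.706, -0.706, 0.038, -0.04]
force: [-0.4, -1.3, 3.7]
grip_width: 0.0452
t: 4.1
eef_pos: [0.6446, 0.1248, 0.0486]
tcp_rot: [0.706, -0.706, 0.037, -0.04]
force: [-0.4, -0.5, 6.2]
grip_width: 0.0446
```

View pics/g.png

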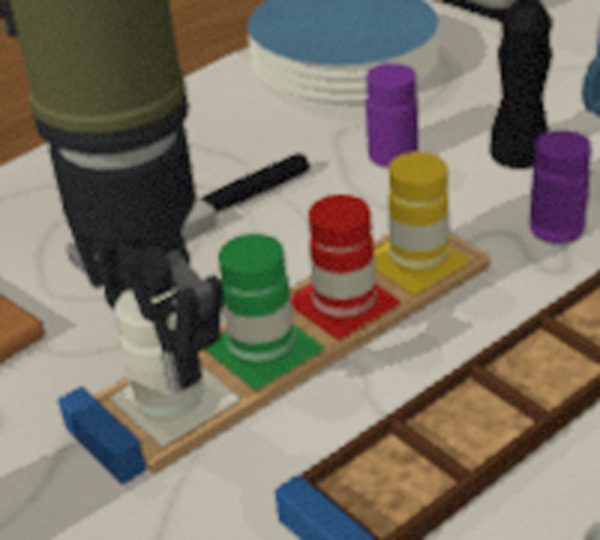

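```bash
python3 -m creep '[[0.04,0,0,0.012,0,0,0],[0.04,0,0,0.025,0,0,0],[0.04,0,0,0.035,0,0,0],[0.04,0,0,0.038,0,0,0],[0.04,-0.009,-0.012,0,0,0,0],[0.04,-0.0189,-0.0248,0,0,0,0],[0.04,-0.0189,-0.0248,0,0,0,0],[0.04,-0.0189,-0.0248,0,0,0,0],[0.04,-0.0189,-0.0248,0,0,0,0],[0.04,-0.0189,-0.0248,0,0,0,0]]'
python3 -m creep '[[0.04,-0.0189,-0.0248,0,0,0,0],[0.04,-0.0189,-0.0248,0,0,0,0],[0.04,-0.0189,-0.0248,0,0,0,0],[0.04,-0.0189,-0.0248,0,0,0,0],[0.04,-0.009,-0.0125,0,0,0,0],[0.04,0,0,0,0,0,0],[0.04,0,0,0,0,0,0]]'
python3 - <<'E'
from h import *
crop("side","pics/h.png",260,60,440,240,3)
crop("scene","pics/h2.png",240,100,440,280,3)
a=np.hstack([cv2.resize(cv2.imread("pics/h.png"),(400,400)),cv2.resize(cv2.imread("pics/h2.png"),(400,360+40))]);cv2.imwrite("pics/h3.png",a)
E
```

```text
t: 4.98
eef_pos: [0.539, -0.0122, 0.1577]
tcp_rot: [0.706, -0.706, 0.038, -0.039]
force: [0.2, 0.5, -1.1]
grip_width: 0.0452
t: 5.57
eef_pos: [0.4553, -0.1237, 0.1576]
tcp_rot: [0.706, -0.706, 0.039, -0.04]
force: [0.5, -0.1, -1.9]
grip_width: 0.0447
```

View pics/h3.png

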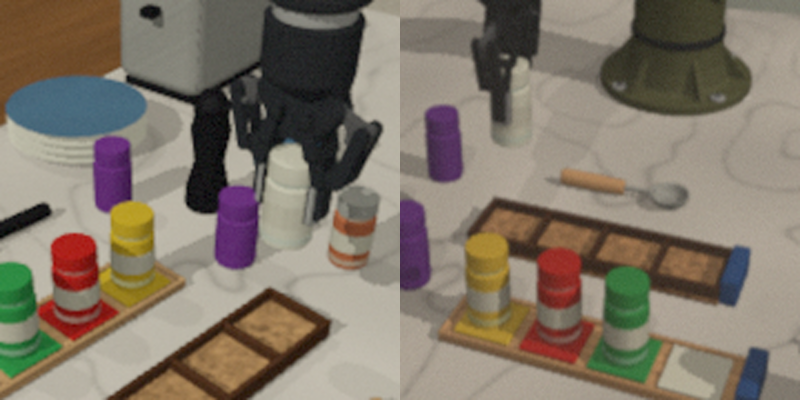

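```bash
python3 - <<'E'
from h import *
c=optics.capture("scene");print(ray(c,262,179,0),ray(c,243,227,0))
E
python3 -m creep '[[0.04,0.001,0.001,-0.02,0,0,0],[0.04,0,0,-0.025,0,0,0],[0.04,0,0,-0.025,0,0,0],[0.04,0,0,-0.02,0,0,0],[0.04,0,0,-0.012,0,0,0],[0.04,0,0,-0.005,0,0,0],[0.04,0,0,0,0,0,0]]'
```

```text
[ 0.34948575 -0.25117081  0.        ] [ 0.5683885  -0.21589713  0.        ]
t: 6.3
eef_pos: [0.4564, -0.1209, 0.0483]
tcp_rot: [0.706, -0.706, 0.039, -0.037]
force: [-0.3, -0.4, -2.0]
grip_width: 0.0452
```

```bash
python3 -m creep '[[0.04,0,0,-0.001,0,0,0],[0.04,0,0,-0.001,0,0,0],[0.04,0,0,0,0,0,0]]'
```

```text
t: 6.55
eef_pos: [0.457, -0.1218, 0.048]
tcp_rot: [-0.706, 0.706, -0.038, 0.039]
force: [-0.7, 0.8, -1.8]
grip_width: 0.045
```

Run:
```python
from h import *
crop("side","pics/i.png",300,130,430,270,4)
```

```text
(no output)
```

View pics/i.png

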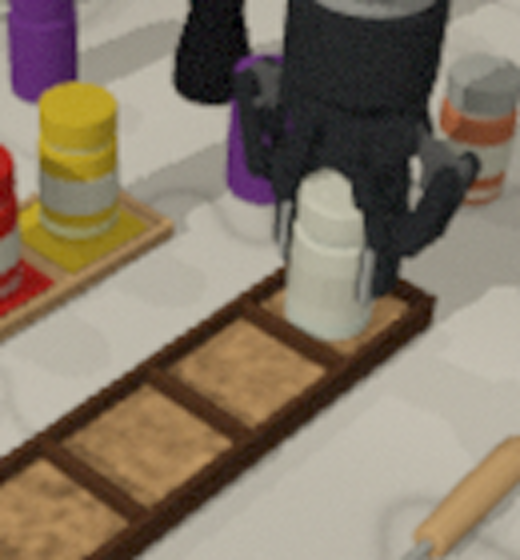

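```bash
python3 -m creep '[[0.04,0,0,-0.001,0,0,0],[0.04,0,0,0,0,0,0]]'; python3 -m creep '[[0.04,0,0,-0.001,0,0,0],[0.04,0,0,0,0,0,0]]'
```

```text
t: 6.77
eef_pos: [0.4566, -0.1219, 0.0466]
tcp_rot: [-0.706, 0.706, -0.038, 0.039]
force: [0.1, 0.1, -2.0]
grip_width: 0.0454
t: 6.93
eef_pos: [0.4565, -0.1219, 0.0465]
tcp_rot: [0.706, -0.706, 0.038, -0.039]
force: [-3.5, 0.7, 14.0]
grip_width: 0.045
```

```bash
python3 -m creep '[[0.085,0,0,0.001,0,0,0],[0.085,0,0,0,0,0,0],[0.085,0,0,0,0,0,0],[0.085,0,0,0,0,0,0],[0.085,0,0,0.01,0,0,0],[0.085,0,0,0.03,0,0,0],[0.085,0,0,0.035,0,0,0],[0.085,0,0,0.036,0,0,0],[0.085,0,0,0,0,0,0]]'
python3 - <<'E'
from h import *
c=optics.capture("wrist"); a=c["img"][:,:,::-1]
b=crop("side","pics/i2.png",300,130,430,270,4)
cv2.imwrite("pics/j.png",np.hstack([cv2.resize(a,(500,312)),cv2.resize(cv2.imread("pics/i2.png"),(290,312))]))
E
```

```text
t: 7.68
eef_pos: [0.4591, -0.1231, 0.1627]
tcp_rot: [-0.706, 0.707, -0.036, 0.042]
force: [1.0, -0.5, -0.8]
grip_width: 0.0855
```

View pics/j.png

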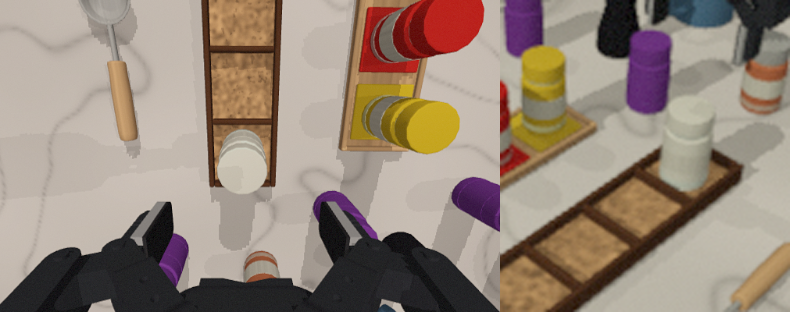

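Run:
```python
from h import *
c=optics.capture("wrist")
print(ray(c,309.8,212.5,.092),ray(c,426*1.28,125*1.28,.094),ray(c,446*1.28,23*1.28,.094)); print(ctrl.state()["eef_pos"])
k=1.28
for p in [(207,47),(275,52),(208,121),(275,121),(213,187),(276,184)]: print(ray(c,p[0]*k,p[1]*k,.022).round(4))
```

```text
[ 0.45433094 -0.11551284  0.092     ] [ 0.60281761 -0.09700421  0.094     ] [ 0.60990301 -0.02495415  0.094     ]
[ 0.45634405 -0.12166437  0.15734421]
[ 0.4306 -0.0118  0.022 ]
[ 0.497  -0.0237  0.022 ]
[ 0.4204 -0.0841  0.022 ]
[ 0.4918 -0.092   0.022 ]
[ 0.4145 -0.1604  0.022 ]
[ 0.4874 -0.1647  0.022 ]
```

Run:
```python
from h import *
c=crop("wrist","pics/k.png",250,130,370,250,5)
print(c["R"].round(3).tolist(),-c["R"].T@c["t"])
```

```text
[[0.994, -0.11, 0.0], [-0.105, -0.952, 0.288], [-0.032, -0.287, -0.958]] [ 0.46372159 -0.04953664  0.29002881]
```

View pics/k.png

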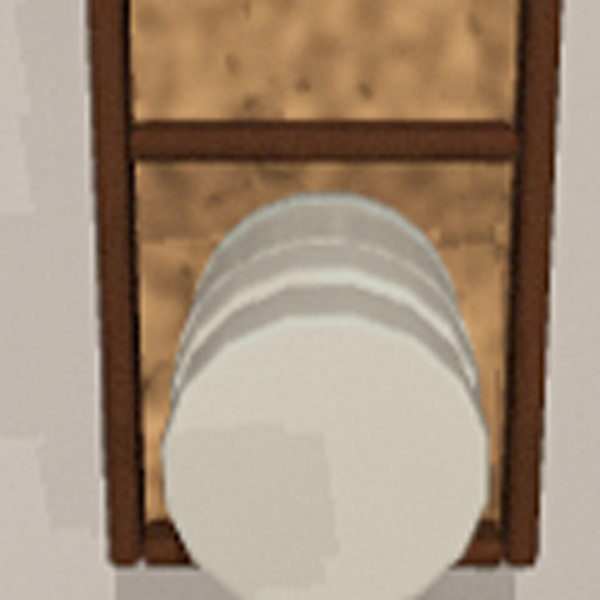

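Run:
```python
from h import *
c=optics.capture("wrist")
print(ray(c,315.2,222,.092),ray(c,314.6,158,.022),ray(c,314.6,242.6,.022))
```

```text
[ 0.45555715 -0.1213081   0.092     ] [ 0.45845512 -0.09034934  0.022     ] [ 0.45005679 -0.16638348  0.022     ]
```

```bash
python3 -m creep '[[0.085,0.012,0.0115,0,0,0,0],[0.085,0.022,0.0215,0,0,0,0],[0.085,0.022,0.0215,0,0,0,0],[0.085,0.022,0.0215,0,0,0,0],[0.085,0.022,0.0215,0,0,0,0],[0.085,0.022,0.0215,0,0,0,0],[0.085,0.022,0.0215,0,0,0,0],[0.085,0.022,0.0215,0,0,0,0],[0.085,0.01,0.0095,0,0,0,0],[0.085,0,0,0,0,0,0]]'
python3 -m creep '[[0.085,0,0,0,0,0,0]]'
python3 - <<'E'
from h import *
crop("wrist","pics/l.png",220,150,420,350,3);c=optics.capture("wrist");print(ctrl.state()["eef_pos"]);u=np.subtract(proj(c,[.632,.05,.094]),(220,150))*3;print(u)
E
```

```text
t: 8.77
eef_pos: [0.6335, 0.0537, 0.1546]
tcp_rot: [0.707, -0.706, 0.038, -0.036]
force: [-0.2, -0.1, 0.1]
grip_width: 0.0851
t: 8.85
eef_pos: [0.6316, 0.05, 0.1551]
tcp_rot: [-0.706, 0.706, -0.039, 0.037]
force: [-0.9, 0.6, -0.6]
grip_width: 0.085
[0.63115408 0.04818019 0.15613636]
[290.5491063  215.28840857]
```

View pics/l.png

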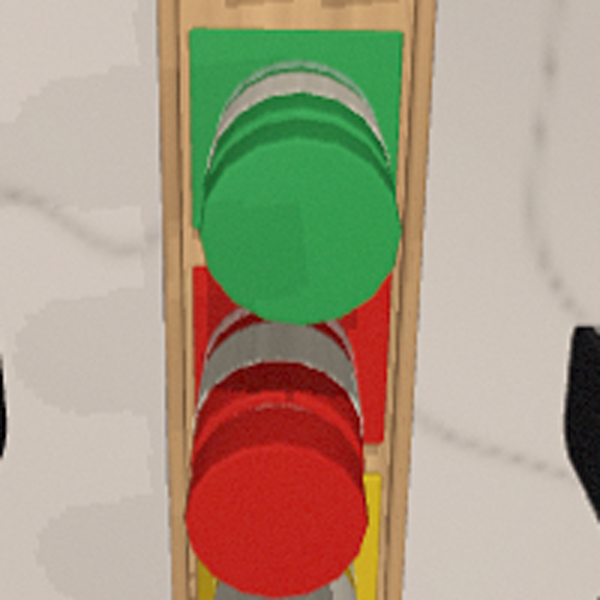

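```bash
python3 -m creep '[[0.085,0.0025,0,-0.015,0,0,0],[0.085,0,0,-0.026,0,0,0],[0.085,0,0,-0.026,0,0,0],[0.085,0,0,-0.024,0,0,0],[0.085,0,0,-0.018,0,0,0],[0.085,0,0,0,0,0,0],[0.04,0,0,0,0,0,0],[0.04,0,0,0,0,0,0],[0.04,0,0,0,0,0,0],[0.04,0,0,0,0,0,0]]' 45
python3 -m creep '[[0.04,0,0,0,0,0,0],[0.04,0,0,0,0,0,0],[0.04,0,0,0,0,0,0]]'
```

```text
t: 9.78
eef_pos: [0.6357, 0.0493, 0.0502]
tcp_rot: [0.706, -0.706, 0.038, -0.04]
force: [-1.3, -0.4, 2.5]
grip_width: 0.0449
t: 10.03
eef_pos: [0.6357, 0.0493, 0.0502]
tcp_rot: [0.706, -0.706, 0.038, -0.04]
force: [-1.2, 0.3, 6.3]
grip_width: 0.0448
```

```bash
python3 -m creep '[[0.04,0,0,0.012,0,0,0],[0.04,0,0,0.025,0,0,0],[0.04,0,0,0.035,0,0,0],[0.04,0,0,0.038,0,0,0],[0.04,-0.0125,-0.0075,0,0,0,0],[0.04,-0.025,-0.0145,0,0,0,0],[0.04,-0.025,-0.0145,0,0,0,0],[0.04,-0.025,-0.0145,0,0,0,0],[0.04,-0.025,-0.0145,0,0,0,0],[0.04,-0.025,-0.0145,0,0,0,0]]'
python3 -m creep '[[0.04,-0.025,-0.0145,0,0,0,0],[0.04,-0.01,-0.007,0,0,0,0],[0.04,0,0,0,0,0,0],[0.04,0,0,0,0,0,0],[0.04,0,0,0,0,0,0]]'
python3 - <<'E'
from h import *
c=crop("wrist","pics/m.png",160,80,480,400,1.8);print(ctrl.state()["eef_pos"])
E
```

```text
t: 10.87
eef_pos: [0.4961, -0.0309, 0.1593]
tcp_rot: [0.706, -0.706, 0.038, -0.039]
force: [-0.2, -1.4, -1.6]
grip_width: 0.0451
t: 11.28
eef_pos: [0.4638, -0.0512, 0.1589]
tcp_rot: [0.706, -0.706, 0.038, -0.039]
force: [0.4, 0.3, -1.7]
grip_width: 0.045
[ 0.46377632 -0.05106704  0.15868496]
```

View pics/m.png

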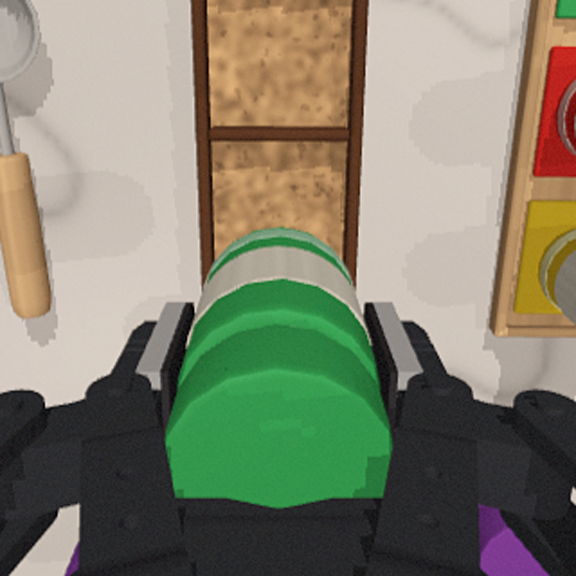

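```bash
python3 - <<'E'
from h import *
c=optics.capture("wrist");print(ray(c,160+278/1.8,80+134/1.8,.022))
E
python3 -m creep '[[0.04,0,-0.001,-0.02,0,0,0],[0.04,0,0,-0.025,0,0,0],[0.04,0,0,-0.025,0,0,0],[0.04,0,0,-0.02,0,0,0],[0.04,0,0,-0.012,0,0,0],[0.04,0,0,-0.005,0,0,0],[0.04,0,0,0,0,0,0],[0.04,0,0,-0.001,0,0,0],[0.04,0,0,0,0,0,0]]'
```

```text
[ 0.46688326 -0.0172466   0.022     ]
t: 12.13
eef_pos: [0.4631, -0.0528, 0.0508]
tcp_rot: [-0.706, 0.706, -0.038, 0.039]
force: [0.1, 0.1, -1.8]
grip_width: 0.0451
```

```bash
python3 -m creep '[[0.04,0,0,-0.002,0,0,0],[0.04,0,0,0,0,0,0]]';python3 -m creep '[[0.04,0,0,-0.001,0,0,0],[0.04,0,0,0,0,0,0]]'
```

```text
t: 12.3
eef_pos: [0.4628, -0.0528, 0.0487]
tcp_rot: [0.706, -0.706, 0.038, -0.039]
force: [-0.2, 0.7, -2.4]
grip_width: 0.0451
t: 12.47
eef_pos: [0.4627, -0.0528, 0.0481]
tcp_rot: [0.706, -0.706, 0.038, -0.039]
force: [-1.8, 0.5, 6.1]
grip_width: 0.0449
```

```bash
python3 -m creep '[[0.085,0,0,0,0,0,0],[0.085,0,0,0,0,0,0],[0.085,0,0,0,0,0,0],[0.085,0,0,0,0,0,0],[0.085,0,0,0.01,0,0,0],[0.085,0,0,0.03,0,0,0],[0.085,0,0,0.035,0,0,0],[0.085,0,0,0.035,0,0,0]]'
python3 -m creep '[[0.085,0.014,0.003,0,0,0,0],[0.085,0.026,0.005,0,0,0,0],[0.085,0.026,0.005,0,0,0,0],[0.085,0.026,0.005,0,0,0,0],[0.085,0.026,0.005,0,0,0,0],[0.085,0.026,0.005,0,0,0,0],[0.085,0.013,0.003,0,0,0,0],[0.085,0,0,0,0,0,0],[0.085,0,0,0,0,0,0],[0.085,0,0,0,0,0,0]]'
python3 - <<'E'
from h import *
c=crop("wrist","pics/n.png",0,100,420,400,1.8);print(ctrl.state()["eef_pos"]);print(np.subtract(proj(c,[.6195,-.0215,.094]),(0,100))*1.8)
E
```

```text
t: 13.13
eef_pos: [0.4616, -0.053, 0.1581]
tcp_rot: [-0.706, 0.706, -0.039, 0.038]
force: [1.7, 0.4, -1.3]
grip_width: 0.085
t: 13.97
eef_pos: [0.6182, -0.0223, 0.1569]
tcp_rot: [-0.706, 0.706, -0.039, 0.038]
force: [-0.6, 0.2, 0.7]
grip_width: 0.085
[ 0.61815951 -0.02241104  0.15719168]
[571.68441285 219.03541026]
```

View pics/n.png

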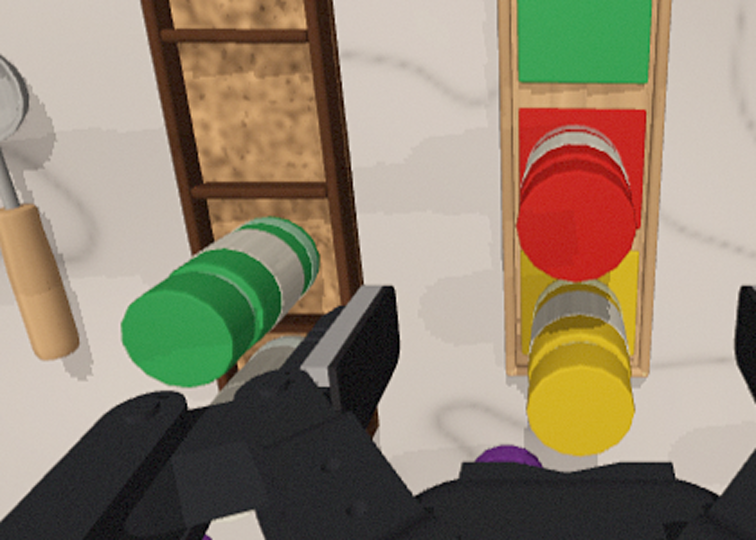

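```bash
python3 - <<'E'
from h import *
c=optics.capture("wrist");print(ray(c,576/1.8,100+222/1.8,.094),ray(c,581/1.8,100+400/1.8,.094))
E
python3 -m creep '[[0.085,0.003,0,-0.015,0,0,0],[0.085,0,0,-0.026,0,0,0],[0.085,0,0,-0.026,0,0,0],[0.085,0,0,-0.024,0,0,0],[0.085,0,0,-0.018,0,0,0],[0.085,0,0,0,0,0,0],[0.04,0,0,0,0,0,0],[0.04,0,0,0,0,0,0],[0.04,0,0,0,0,0,0],[0.04,0,0,0,0,0,0]]' 45
python3 -m creep '[[0.04,0,0,0,0,0,0],[0.04,0,0,0,0,0,0],[0.04,0,0,0,0,0,0]]'
```

```text
[ 0.62090651 -0.02295069  0.094     ] [ 0.61488403 -0.09823714  0.094     ]
t: 14.9
eef_pos: [0.6233, -0.022, 0.0502]
tcp_rot: [0.706, -0.706, 0.038, -0.04]
force: [-0.2, -0.4, 3.6]
grip_width: 0.0451
t: 15.15
eef_pos: [0.6233, -0.022, 0.0502]
tcp_rot: [0.706, -0.706, 0.038, -0.04]
force: [-0.6, 0.1, 5.4]
grip_width: 0.0445
```

```bash
python3 -m creep '[[0.04,0,0,0.012,0,0,0],[0.04,0,0,0.025,0,0,0],[0.04,0,0,0.035,0,0,0],[0.04,0,0,0.038,0,0,0],[0.04,-0.0125,0.0035,0,0,0,0],[0.04,-0.0256,0.0071,0,0,0,0],[0.04,-0.0256,0.0071,0,0,0,0],[0.04,-0.0256,0.0071,0,0,0,0],[0.04,-0.0256,0.0071,0,0,0,0],[0.04,-0.0256,0.0071,0,0,0,0]]'
python3 -m creep '[[0.04,-0.0123,0.0035,0,0,0,0],[0.04,0,0,0,0,0,0],[0.04,0,0,0,0,0,0],[0.04,0,0,0,0,0,0]]'
python3 - <<'E'
from h import *
c=crop("wrist","pics/o.png",160,80,480,400,1.8);print(ctrl.state()["eef_pos"])
E
```

```text
t: 15.98
eef_pos: [0.4807, 0.0174, 0.1594]
tcp_rot: [0.706, -0.706, 0.038, -0.039]
force: [-0.0, -0.3, -0.9]
grip_width: 0.0445
t: 16.32
eef_pos: [0.471, 0.0205, 0.1592]
tcp_rot: [0.706, -0.706, 0.038, -0.039]
force: [1.3, 0.5, -1.0]
grip_width: 0.0448
[0.4709946  0.02033599 0.15890803]
```

View pics/o.png

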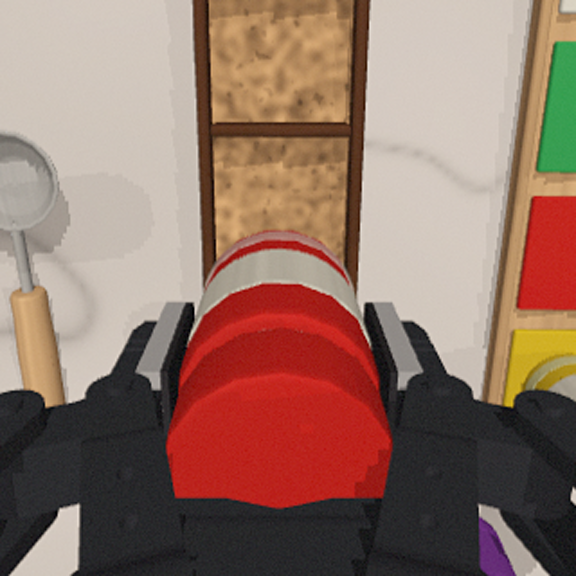

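```bash
python3 -m creep '[[0.04,0,0,-0.02,0,0,0],[0.04,0,0,-0.025,0,0,0],[0.04,0,0,-0.025,0,0,0],[0.04,0,0,-0.02,0,0,0],[0.04,0,0,-0.012,0,0,0],[0.04,0,0,-0.006,0,0,0],[0.04,0,0,0,0,0,0],[0.04,0,0,-0.001,0,0,0],[0.04,0,0,-0.001,0,0,0],[0.04,0,0,0,0,0,0]]'
python3 -m creep '[[0.04,0,0,-0.001,0,0,0],[0.04,0,0,0,0,0,0]]'
```

```text
t: 17.2
eef_pos: [0.4702, 0.0206, 0.0486]
tcp_rot: [0.706, -0.706, 0.038, -0.039]
force: [-0.1, -0.4, -1.3]
grip_width: 0.0451
t: 17.37
eef_pos: [0.4701, 0.0207, 0.0482]
tcp_rot: [0.706, -0.706, 0.038, -0.039]
force: [-0.6, -0.0, 5.7]
grip_width: 0.0448
```

```bash
python3 -m creep '[[0.085,0,0,0,0,0,0],[0.085,0,0,0,0,0,0],[0.085,0,0,0,0,0,0],[0.085,0,0,0,0,0,0],[0.085,0,0,0.01,0,0,0],[0.085,0,0,0.03,0,0,0],[0.085,0,0,0.035,0,0,0],[0.085,0,0,0.035,0,0,0]]'
python3 -m creep '[[0.085,0.010,-0.009,0,0,0,0],[0.085,0.0208,-0.017,0,0,0,0],[0.085,0.0208,-0.017,0,0,0,0],[0.085,0.0208,-0.017,0,0,0,0],[0.085,0.0208,-0.017,0,0,0,0],[0.085,0.0208,-0.017,0,0,0,0],[0.085,0.0208,-0.017,0,0,0,0],[0.085,0.010,-0.009,0,0,0,0],[0.085,0,0,0,0,0,0],[0.085,0,0,0,0,0,0]]'
python3 -m creep '[[0.085,0,0,0,0,0,0]]'
python3 - <<'E'
from h import *
c=crop("wrist","pics/p.png",0,100,420,400,1.8);print(ctrl.state()["eef_pos"]);print(np.subtract(proj(c,[.615,-.0985,.094]),(0,100))*1.8)
E
```

```text
t: 18.03
eef_pos: [0.4688, 0.0204, 0.1581]
tcp_rot: [-0.706, 0.706, -0.039, 0.038]
force: [1.2, 0.2, 0.2]
grip_width: 0.085
t: 18.87
eef_pos: [0.614, -0.0998, 0.1566]
tcp_rot: [0.706, -0.706, 0.039, -0.039]
force: [-0.3, 0.9, -0.8]
grip_width: 0.0849
t: 18.95
eef_pos: [0.6135, -0.0985, 0.1568]
tcp_rot: [0.706, -0.706, 0.039, -0.038]
force: [-0.4, 0.8, -1.0]
grip_width: 0.085
[ 0.61351104 -0.09818351  0.15708236]
[572.41894746 221.47366625]
```

View pics/p.png

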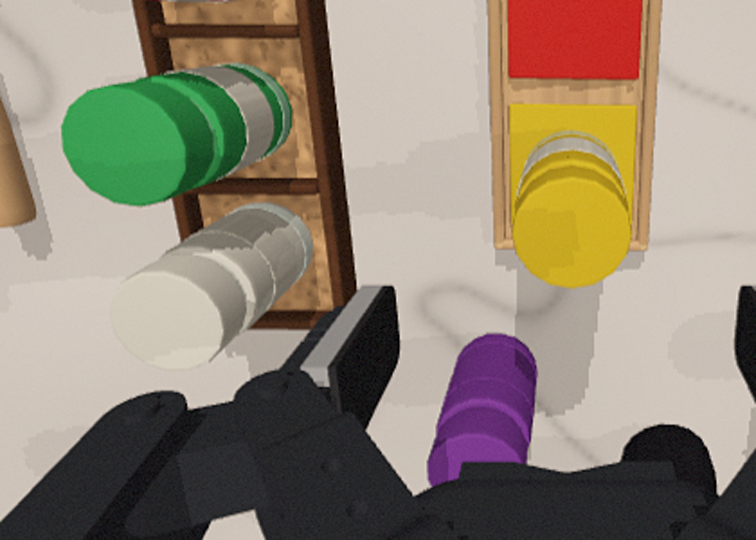

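Run:
```python
from h import *
c=optics.capture("scene");print(ray(c,195,243,0)); d=optics.capture("side");print(ray(d,353,152,0))
```

```text
[ 0.65001456 -0.29376246  0.        ]
[ 0.64693636 -0.28696532  0.        ]
```

```bash
python3 -m creep '[[0.085,0.001,-0.002,-0.015,0,0,0],[0.085,0,0,-0.026,0,0,0],[0.085,0,0,-0.026,0,0,0],[0.085,0,0,-0.024,0,0,0],[0.085,0,0,-0.018,0,0,0],[0.085,0,0,0,0,0,0],[0.04,0,0,0,0,0,0],[0.04,0,0,0,0,0,0],[0.04,0,0,0,0,0,0],[0.04,0,0,0,0,0,0]]' 45
python3 -m creep '[[0.04,0,0,0,0,0,0],[0.04,0,0,0,0,0,0],[0.04,0,0,0,0,0,0]]'
```

```text
t: 19.93
eef_pos: [0.6162, -0.1014, 0.0502]
tcp_rot: [-0.706, 0.706, -0.038, 0.039]
force: [-1.0, 0.5, 1.9]
grip_width: 0.0448
t: 20.18
eef_pos: [0.6162, -0.1014, 0.0502]
tcp_rot: [0.706, -0.706, 0.038, -0.039]
force: [-1.5, 0.4, 6.2]
grip_width: 0.0449
```

```bash
python3 -m creep '[[0.04,0,0,0.012,0,0,0],[0.04,0,0,0.025,0,0,0],[0.04,0,0,0.035,0,0,0],[0.04,0,0,0.038,0,0,0],[0.04,-0.0086,0.0122,0,0,0,0],[0.04,-0.0172,0.0244,0,0,0,0],[0.04,-0.0172,0.0244,0,0,0,0],[0.04,-0.0172,0.0244,0,0,0,0],[0.04,-0.0172,0.0244,0,0,0,0],[0.04,-0.0172,0.0244,0,0,0,0]]'
python3 -m creep '[[0.04,-0.0172,0.0244,0,0,0,0],[0.04,-0.0172,0.0244,0,0,0,0],[0.04,-0.0086,0.0122,0,0,0,0],[0.04,0,0,0,0,0,0],[0.04,0,0,0,0,0,0],[0.04,0,0,0,0,0,0]]'
python3 - <<'E'
from h import *
c=crop("wrist","pics/q.png",160,80,480,400,1.8);print(ctrl.state()["eef_pos"])
E
```

```text
t: 21.02
eef_pos: [0.5199, 0.0338, 0.1595]
tcp_rot: [0.706, -0.706, 0.038, -0.039]
force: [-0.3, 0.9, -1.4]
grip_width: 0.045
t: 21.52
eef_pos: [0.4786, 0.0931, 0.1591]
tcp_rot: [0.706, -0.706, 0.038, -0.039]
force: [0.2, -0.7, -0.7]
grip_width: 0.0451
[0.47861048 0.09279524 0.15891333]
```

View pics/q.png

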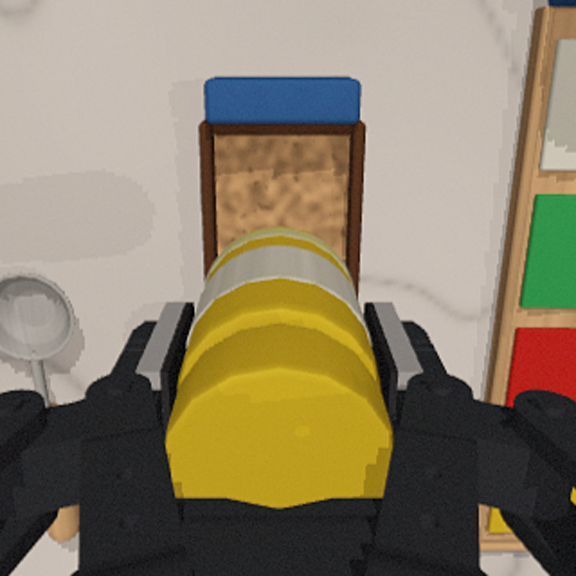

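```bash
python3 -m creep '[[0.04,0,0.001,-0.02,0,0,0],[0.04,0,0,-0.025,0,0,0],[0.04,0,0,-0.025,0,0,0],[0.04,0,0,-0.02,0,0,0],[0.04,0,0,-0.012,0,0,0],[0.04,0,0,-0.006,0,0,0],[0.04,0,0,0,0,0,0],[0.04,0,0,-0.001,0,0,0],[0.04,0,0,-0.001,0,0,0],[0.04,0,0,0,0,0,0]]'
python3 -m creep '[[0.04,0,0,-0.001,0,0,0],[0.04,0,0,0,0,0,0]]'
```

```text
t: 22.4
eef_pos: [0.4783, 0.0948, 0.049]
tcp_rot: [0.706, -0.706, 0.038, -0.039]
force: [0.3, -0.2, -1.8]
grip_width: 0.0453
t: 22.57
eef_pos: [0.4783, 0.0949, 0.0481]
tcp_rot: [0.706, -0.706, 0.038, -0.039]
force: [-0.9, 0.8, 3.2]
grip_width: 0.0453
```

Contact; release, lift well clear and back off toward the tray side for a final look.

```bash
python3 -m creep '[[0.085,0,0,0,0,0,0],[0.085,0,0,0,0,0,0],[0.085,0,0,0,0,0,0],[0.085,0,0,0,0,0,0],[0.085,0,0,0.01,0,0,0],[0.085,0,0,0.03,0,0,0],[0.085,0,0,0.04,0,0,0],[0.085,0,0,0.04,0,0,0],[0.085,0,0,0.04,0,0,0],[0.085,0,0,0.04,0,0,0]]'
python3 -m creep '[[0.085,0,-0.02,0.02,0,0,0],[0.085,0,-0.02,0.02,0,0,0],[0.085,0,-0.02,0.02,0,0,0],[0.085,0,-0.02,0,0,0,0],[0.085,0,-0.02,0,0,0,0],[0.085,0,-0.015,0,0,0,0],[0.085,0,0,0,0,0,0],[0.085,0,0,0,0,0,0]]'
python3 - <<'E'
from h import *
c=optics.capture("wrist"); cv2.imwrite("pics/r.png",cv2.resize(c["img"][:,:,::-1],(800,500)))
crop("side","pics/s.png",195,110,420,295,3)
crop("scene","pics/t.png",240,150,440,300,3.5)
E
```

```text
t: 23.4
eef_pos: [0.4772, 0.0946, 0.2493]
tcp_rot: [-0.706, 0.706, -0.039, 0.039]
force: [1.2, 0.8, 0.9]
grip_width: 0.085
t: 24.07
eef_pos: [0.4775, -0.0207, 0.3073]
tcp_rot: [0.706, -0.706, 0.039, -0.039]
force: [-0.7, -0.6, 0.0]
grip_width: 0.0852
```

View pics/r.png

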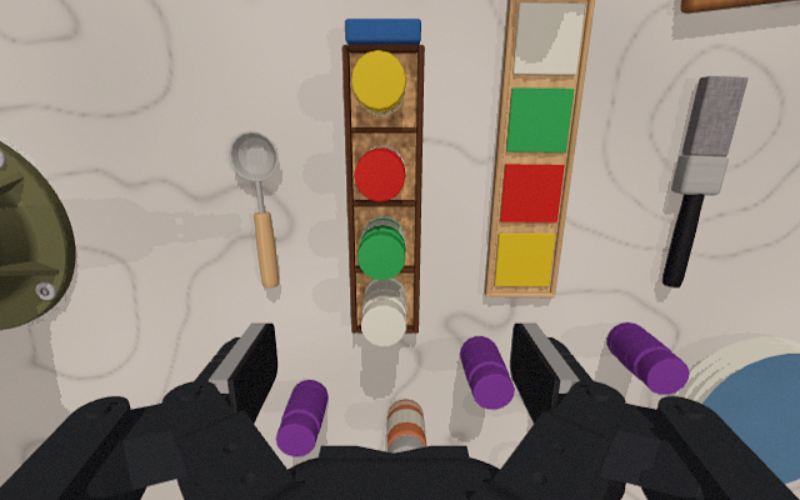

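View pics/s.png

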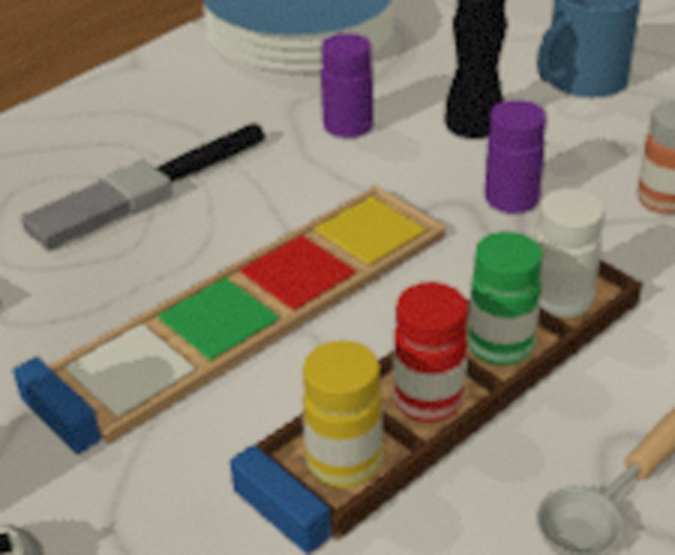

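View pics/t.png

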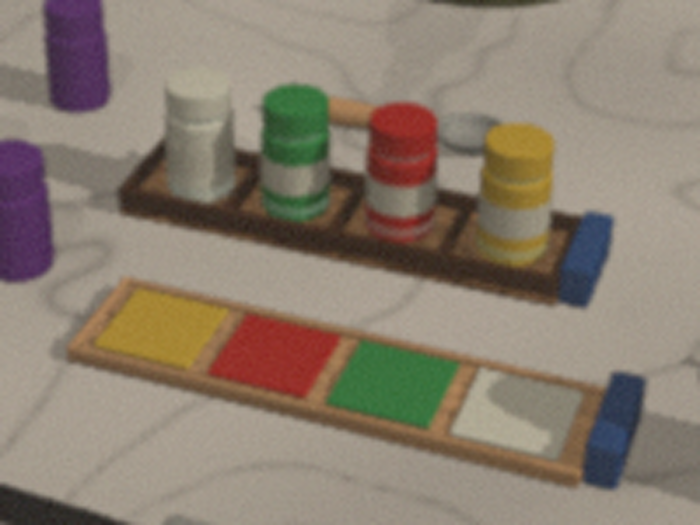

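Run:
```python
from h import *
c=optics.capture("wrist");k=.8
C={n:ray(c,u*k,v*k,.092) for n,u,v in (("yellow",378,80),("red",380,174),("green",382,252),("white",384,319))}
D={y:ray(c,u*k,v*k,.022) for y,u,v in ((151,384,46),(74,386.5,130),(0,386,203),(-74,385.5,270),(-151,385,331))}
ys=np.array(list(D));P=np.array(list(D.values()))
fx=np.polyfit(ys,P[:,0],1);fy=np.polyfit(ys,P[:,1],1);print(fx,fy,np.polyval(fy,ys)-P[:,1])
a=np.array([fx[0],fy[0]]);a/=np.linalg.norm(a);o=np.array([fx[1],fy[1]])
for n,p in C.items(): d=p[:2]-o;print(n,"y",(d@a).round(4),"x",(d@[a[1],-a[0]]).round(4))
```

```text
[1.11435606e-04 4.68896596e-01] [ 0.00097903 -0.01582853] [-2.89169246e-05 -1.89363874e-04 -1.57950805e-04  9.76498110e-04
 -6.00266506e-04]
yellow y 0.111 x -0.0044
red y 0.0368 x -0.0032
green y -0.0326 x -0.0017
white y -0.099 x -0.0
```

Run:
```python
from h import *
c=crop("wrist","pics/u.png",260,180,360,280,6);print(ctrl.state()["eef_pos"])
```

```text
[ 0.47780147 -0.01909405  0.30711808]
```

View pics/u.png

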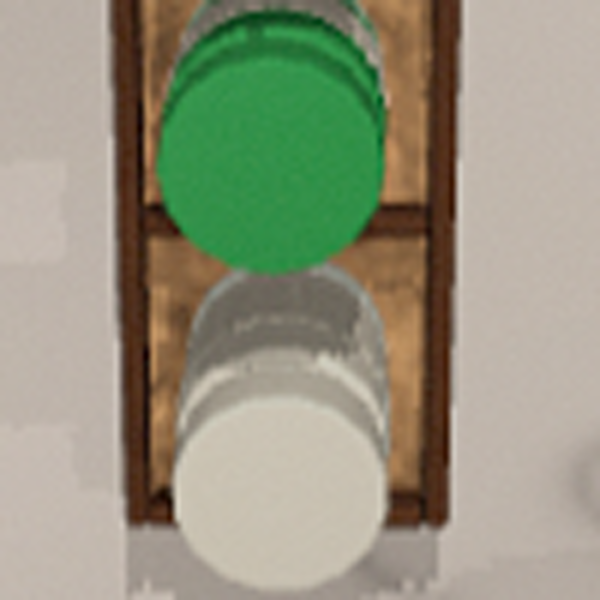

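Run:
```python
from h import *
c=optics.capture("wrist");m=lambda u,v,z:ray(c,260+u/6,180+v/6,z)
print("white",m(281,493,.092),"green",m(272,162,.092),"div",m(287,220,.022),"end",m(287,525,.022))
```

```text
white [ 0.45623029 -0.12343376  0.092     ] green [ 0.46251645 -0.05449443  0.092     ] div [ 0.45974678 -0.09034775  0.022     ] end [ 0.45085618 -0.16756822  0.022     ]
```

Run:
```python
from cell import ctrl,finish_job
s=ctrl.state();print(s["t"],s["grip_width"],s["force"]);print(finish_job())
```

```text
24.3667 0.08553532258350267 [-0.02834471 -0.86023816 -0.73837344]
the job is handed in; nothing more can be done
None
```

All four jars are now in the caddy in reversed order, and I handed the job in at 24.4 s. On the tray, counting from the blue end, they stood white, green, red, yellow. In the caddy, counting from its blue end, they stand yellow, red, green, white. Each jar was lowered until the wrist force showed contact with the floor, then let go. The purple look-alikes were not touched.

- **Final views:** in the scene, side and wrist pictures all four jars stand upright, one to a compartment. The gripper is open and about 0.2 m above them.
- **Positions:** the last wrist measurements put white about 4 mm and green about 1 mm from their compartment centres. Red and yellow read within about 5 mm across the row and less than 1 mm along it. The limit is 14 mm.
- **Readings that disagreed:** a coarse first reading put white 12 mm off centre, and an enlarged crop corrected it to 4 mm. My first caddy position was also about 4 mm off along y. I found that after placing white and corrected it for the other three jars.

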